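Pin the length stop with a ball-lock pin

TASK

Take the ball-lock pin out of its holder block with its red thumb button squeezed in, put it through the hole of the blue stop carriage, slide the carriage to the yellow mark and feel gently around there for the index hole in the strip underneath. With the button still held in, push the pin fully home until its collar sits on the carriage, then let go so that the balls spring out and lock it. Press only lightly while you search, and leave everything else on the bench where it is.

Things in the scene. Friction and masses are not known exactly. Their poses are not given: they have to be found in the camera images.
- pin_grip (a point): Ball-lock pin, upright in the holder at the start: centre of its black handle, on the pin's axis, z up. Handle 36 mm along its x, 24 along y, 40 high. The red thumb button (20 wide, 28 high, centred at this height) stands 6 mm proud of the +y face, a rubber pad 1 mm proud of the -y face. Across y: 31 mm, or 26 mm with the button fully in (the axis is then midway). About 0.22 kg.
- thumb (a joint): Travel of the red thumb button: 0 out (balls out, locked), 0.005 m fully in (balls flush). Squeezing the handle along the pin's y pushes it in: 6 N starts it, 12 N holds it fully in.
- pin_collar (a point): Point on the pin's axis at the underside of its steel collar (40 mm diameter, 5 mm thick), 30 mm below pin_grip. Four brass locking balls, 24.5 to 30.5 mm below this point, stand 4 mm out of the shank while the button is out and are flush while it is fully in; they do not give way when pushed.
- pin_tip (a point): Point on the pin's axis at the tip of its steel shank, 40 mm below the underside of the collar and 70 mm below pin_grip. The shank is 16 mm in diameter, its last 3 mm tapering to 14 mm.
- holder: Grey fixed block 90 x 90 x 50 mm, origin under its centre, with a loose 32 mm hole through its centre in which the pin stands, its collar resting on the top at 50 mm.
- rail: Fixed rail, two dark walls 48 mm high, 104 mm across, on a green base. Origin at bench level, on its centre line at the yellow mark; y runs along the rail. Between the walls is a clamped aluminium strip (8 mm thick, top 48 mm above the bench, open below). Its one 19 mm index hole is on the centre line within 18 mm of y = 0 either way; where exactly differs and must be felt.
- carriage (a joint): Position of the blue carriage along the rail's y: 0 when its hole is over the yellow mark; it starts at -0.12 to -0.08 m and can go from -0.13 to 0.03 m. It slides with about 2 N of friction and stays where it is left.
- carriage_hole (a point): Centre of the 19 mm hole, on the rail's centre line, through the blue carriage plate, at its top face, 62 mm above the bench; y axis along the rail. The plate is 104 mm across, 110 mm along, 10 mm thick; below it a 4 mm gap, then the strip. A steel stop arm rises 27 mm above the plate on its +x side, 60 to 100 mm from the hole.
- work: Graphite billet 40 mm in diameter, 80 mm long, lying in the rail's cradle; origin underneath its middle. Leave alone.
- billet0: Graphite billet 52 mm in diameter, 75 mm high, standing; origin underneath. Leave alone.
- billet1: Second such billet, standing. Leave alone.
- plainpin: Plain steel headed pin without button, 81 mm long, lying near the holder; not the one to use. Leave alone.
- wrench: Steel wrench 180 mm long, lying. Leave alone.
- oilcan: Yellow oil bottle, 54 mm in diameter, 130 mm high, standing. Leave alone.
- brush: Hand brush with wooden handle, 200 mm long, lying. Leave alone.
Things that resemble listed ones, but are neither listed nor needed, are in the scene too. What is shaped like the part that bears pin_grip but green or purple is not meant.

How it is judged:
By the outcome, as a careful person would: the job done as asked, in the order asked, and still so for the second after the job is handed in, with the robot touching nothing.
It also fails if it takes over 72 s, if anything falls off the work surface, if the arm or the gripper's body presses on something with over 40 N, if the wrist force passes 120 N, or if a joint passes its speed limit or range.

ROBOT

A 6-joint arm with a two-finger parallel gripper is mounted at the origin on the work surface. World frame = base frame: x ahead of the robot, y to its left, z up, the work surface at z = 0. Lengths are in m, angles in degrees, forces in N, time in s.
With the tool pointing down it reaches from about 0.35 to 0.875 m from the base axis. Payload 4.2 kg.
Tool frame: the origin (TCP) lies on the front face of the gripper's body, between the roots of the fingers; the fingertips stand finger_overhang ahead of it and the grasp point (between the pads) lies 51 mm ahead of it (finger_overhang is the distance from the TCP to the fingertips, in m); z points along the fingers, y is the line along which they close (so a half turn about z gives the same grasp; the last joint's range is limited). The gripper opens to 87 mm and grips with 3 to 60 N. Pads are 19 mm wide; open, the fingers measure 117 mm over their backs; the gripper's body (75 mm by 190 mm) begins 51 mm behind the grasp point.
Start: joints at [83.973, 22.042, 0.453, 0, -68.411, -14.817], TCP at [0.222, 0.584, 0.292] pointing down, gripper open.
Joint ranges: [-179.83, 179.83], [-69.29, 118.12], [-61.27, 80.66], [-181.25, 117.63], [-171.15, -9.14], [-177.46, 177.46]. Speed limits (degrees/s): [159.86, 159.86, 180, 180, 180, 180].

INTERFACE

Orientations are given as a 3x3 rotation matrix whose columns are the frame's x, y, z axes.
In Python, from station import sense, capture, camera_model, finish_job, finger_overhang gives the robot as it stands. The module is installed in compiled form; this text tells all that it offers.
- The arm moves only by the tool jog_arm, never from a script. Its argument "rows" is a list that holds one entry, the list of rows, each a list of 4 numbers: the shift along the tool's x, y, z in m, then the turn about the tool's z in rad. A call has 1 to 20 rows; each row shifts and turns the commanded pose from where the row before left it, along the tool's axes as they then stand; what a row does not reach is not made up. A row lasts 1/8 s, in which the tool goes at most 62.5 mm and 10.7 degrees, less where a joint would pass 70% of its speed; a pose out of reach is approached as far as the arm can. A call is refused whole if a number of a shift passes 0.0625 or a number of a turn 0.188, either way. A call with a gripper value outside its range is refused whole. "claw" is the opening, from 0 (shut) to 1 (fully open), set as the call begins (left out, the last holds). The fingers move at their own pace and stop on an object; the grip force is fixed at half the most. Time passes only in rows, so rows that do not move let the fingers close. It gives the time, the measured TCP pose, the force, the opening and the grip force at its end, in the units of the state.
- sense(): the state, without advancing time (a new reading comes with each control period).
- capture(name): name is "scene" or "top" or "wrist"; returns the picture (420x560x3 uint8, red, green, blue); there is no depth.
- camera_model(name): a dict with "fovy" (degrees; the focal length in pixels is half the picture's height over the tangent of half this angle, whatever the lens; pixels are square), "cx", "cy" (the principal point, pixels), "eye" and "rotation" of the camera in the world. Camera axes: x right, y down, z forward; pixel columns grow to the right and rows downward; lengths in m; the calibration is good to about 2 mm. The wrist camera is an equidistant fisheye: a pixel r from the principal point sees the ray r / f radians off the axis. A picture is of the moment at which its call begins: read the wrist's pose just before it. camera_model takes no time and is no camera call; for the wrist camera it gives the pose at the moment of the call.
- finish_job(): hands the job in; it is judged then, once.
The state is a dict: "time_s": time; "joints": joint angles; "joint_velocities": joint speeds; "effort": joint torques, N m; "tcp_pos": TCP position; "ee_rot": TCP orientation; "wrist_force": force on the tool from outside, world axes, zero at the start; "moment": the same for the moment, N m; "gripper_width": opening from 0.0 (shut) to 1.0 (fully open); "gripper_force": force on a finger pad.
Only numpy, scipy, OpenCV 4.12 (cv2) and the standard library are available. Lean on these libraries where they do the work, as an engineer would, in place of code of your own. Each camera call takes 0.05 s, during which the arm holds its last target. There are 200 camera calls.

## Working session

There is one attempt and no reset: what is moved stays moved. The work goes in short steps, Python scripts to look and compute and a tool call to move; the robot and the scene stay as the last step left them, time stands still between calls to the robot, and variables do not carry over. Pictures are saved under pics/ and viewed, at most 10 in all, crops included, and the job is handed in when it is done.

Besides the shell and the picture viewer there is one more tool, called after "Call:" by a JSON object that holds its "name" and its "arguments". jog_arm: Moves the arm, as the interface text tells. Its arguments: {"type":"object","properties":{"rows":{"type":"array"},"claw":{"type":"number"}},"required":["rows"]}

```bash
mkdir -p pics; python3 - <<'E'
from station import *
import cv2
print(finger_overhang, sense())
for n in ("scene","top"):
    m=camera_model(n); print(n,m)
    cv2.imwrite(f"pics/{n}0.png",cv2.cvtColor(capture(n),cv2.COLOR_RGB2BGR))
E
```

```text
0.0697 {'time_s': 0.0, 'joints': array([ 8.39715117e+01,  2.20899200e+01,  3.80601254e-01, -2.94126278e-02,
       -6.84095504e+01, -1.48176232e+01]), 'joint_velocities': array([ 0.01811361,  0.01370052, -0.02214792,  0.04224419, -0.02636836,
        0.00596316]), 'effort': array([-2.24278010e-04, -3.90665531e+01,  1.87409627e+01,  4.21977416e+00,
        1.10139116e-02, -1.91401318e-04]), 'tcp_pos': array([0.22221653, 0.5836883 , 0.29117281]), 'ee_rot': array([[ 9.34472196e-01, -3.56035442e-01, -6.92571616e-04],
       [-3.56036109e-01, -9.34470030e-01, -2.01300717e-03],
       [ 6.95144780e-05,  2.12767973e-03, -9.99997734e-01]]), 'wrist_force': array([ 0.74005023, -0.20264471, -0.37304577]), 'moment': array([ 0.02452165, -0.01611686,  0.01494093]), 'gripper_force': 0.0, 'gripper_width': 0.9981584143119694}
scene {'fovy': 52.47162026185469, 'cx': 283.9964084550645, 'cy': 213.83861448254325, 'eye': array([ 1.33552154, -0.2854554 ,  0.90115112]), 'rotation': array([[ 0.25361551,  0.70848331, -0.65858224],
       [ 0.96723572, -0.17758767,  0.18143228],
       [ 0.01158566, -0.68301831, -0.73030936]])}
top {'fovy': 52.84110681541701, 'cx': 280.52294168850176, 'cy': 204.33561253520904, 'eye': array([ 0.44036795, -0.06037906,  0.99921364]), 'rotation': array([[ 1.45269392e-02, -9.88648086e-01,  1.49545748e-01],
       [-9.99894225e-01, -1.44700208e-02,  1.46874280e-03],
       [ 7.11860327e-04, -1.49551266e-01, -9.88753717e-01]])}
```

View pics/scene0.png

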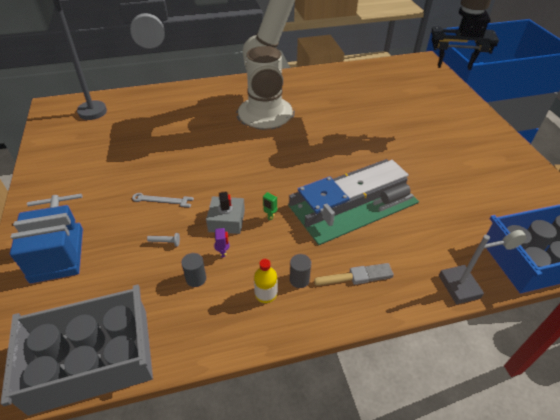

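View pics/top0.png

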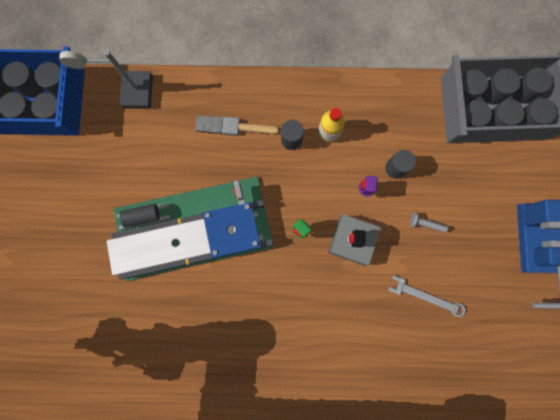

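The scene view shows the target pin (black handle, red button) in the grey holder at (225,205). The top view shows the holder at (356,239), the carriage hole at (232,230), yellow marks at about (182,220) and (188,262), and a dark spot on the strip at (175,243). Next I'll crop in closer.

```bash
python3 - <<'E'
import cv2,numpy as np
t=cv2.imread("pics/top0.png"); s=cv2.imread("pics/scene0.png")
a=cv2.resize(t[170:290,100:300],None,fx=4,fy=4,interpolation=cv2.INTER_CUBIC)
cv2.imwrite("pics/c1.png",a)
b=cv2.resize(t[205:275,320:390],(400,400),interpolation=cv2.INTER_CUBIC)
c=cv2.resize(s[180:250,195:265],(400,400),interpolation=cv2.INTER_CUBIC)
cv2.imwrite("pics/c2.png",np.hstack([b,c]))
E
```

```text
(no output)
```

View pics/c1.png

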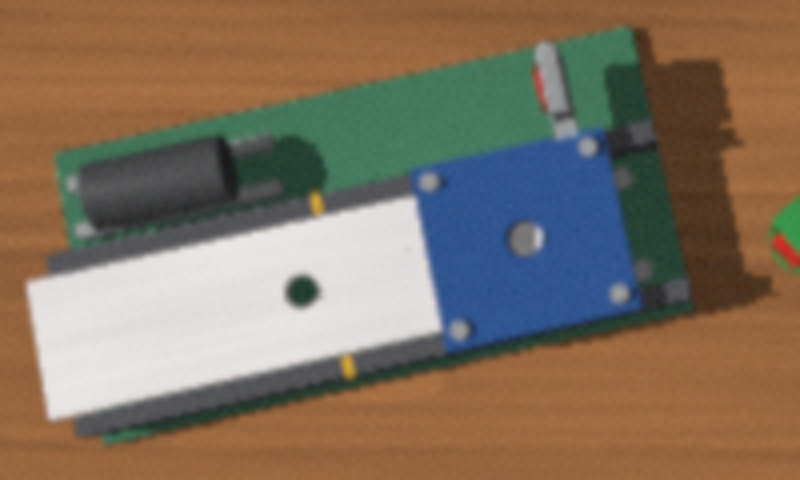

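View pics/c2.png

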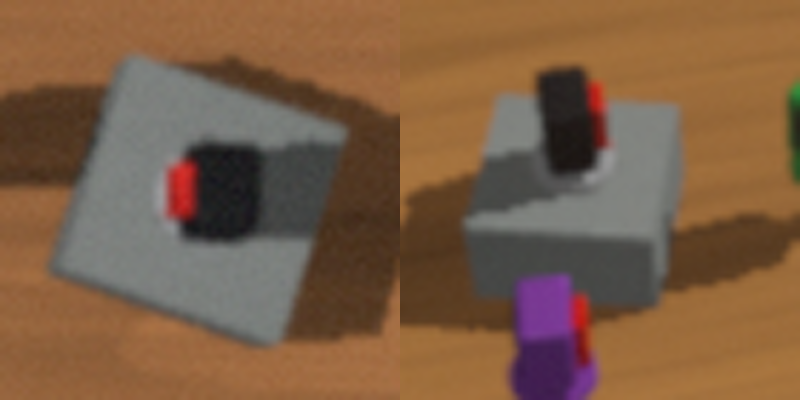

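The close-up shows the index hole as a dark circle at c1 (302,291), beside the yellow-mark line running (317,203) to (348,366). The carriage hole is at (525,239). The pin's red button faces image-left, which is world +y. I'll turn these into positions by rays.

```bash
cat > h.py <<'E'
import numpy as np,cv2
from station import *
def ray(n,uv,m=None):
    m=m or camera_model(n); f=210/np.tan(np.radians(m["fovy"])/2)
    p=np.atleast_2d(uv).astype(float)-[m["cx"],m["cy"]]
    if n=="wrist":
        r=np.linalg.norm(p,axis=1,keepdims=True); th=r/f
        d=np.hstack([p/np.maximum(r,1e-9)*np.sin(th),np.cos(th)])
    else: d=np.hstack([p/f,np.ones((len(p),1))])
    return m["eye"],d@m["rotation"].T
def plane(n,uv,z,m=None):
    e,d=ray(n,uv,m); return e+d*((z-e[2])/d[:,2:])
def blob(mask,amin=3):
    n,l,s,c=cv2.connectedComponentsWithStats(mask.astype(np.uint8))
    return [(c[i],s[i,4],l==i) for i in range(1,n) if s[i,4]>=amin]
E
python3 - <<'E'
from h import *
np.set_printoptions(precision=4,suppress=True)
t=cv2.imread("pics/top0.png"); hsv=cv2.cvtColor(t,cv2.COLOR_BGR2HSV); H,S,V=[hsv[...,i].astype(int) for i in range(3)]
roi=np.zeros(H.shape,bool); roi[180:280,105:275]=1
ye=blob(roi&(H>15)&(H<32)&(S>150)&(V>150)&(np.abs(np.arange(560)-185)<15)[None,:])
print("yellow",[(b[0],b[1],plane("top",b[0],.048)) for b in ye])
bl=max(blob(roi&(H>105)&(H<125)&(S>130)),key=lambda b:b[1])
cn,_=cv2.findContours(bl[2].astype(np.uint8),cv2.RETR_EXTERNAL,cv2.CHAIN_APPROX_NONE)
R=cv2.minAreaRect(max(cn,key=len)); P=plane("top",cv2.boxPoints(R),.062); print("plate",P,P.mean(0),np.linalg.norm(np.diff(P,axis=0),axis=1))
cr=np.zeros(H.shape,bool); cr[222:238,223:240]=1
for b in blob(cr&(S<90)): print("chole",b[0],b[1],plane("top",b[0],.062))
ir=np.zeros(H.shape,bool); ir[235:252,167:184]=1
for b in blob(ir&(V<120)): print("ihole",b[0],b[1],plane("top",b[0],.048))
hr=np.zeros(H.shape,bool); hr[225:252,345:370]=1
for b in blob(hr&(V<50),20):
    cn,_=cv2.findContours(b[2].astype(np.uint8),cv2.RETR_EXTERNAL,cv2.CHAIN_APPROX_NONE);print("handle",b[0],b[1],cv2.minAreaRect(cn[0]),plane("top",b[0],.1))
for b in blob(hr&((H<8)|(H>172))&(S>150)&(V>90)):
    print("red",b[0],b[1],plane("top",b[0],.094))
g=(S<60)&(V>70)&(V<190); gr=np.zeros_like(g); gr[205:275,320:390]=1
gb=max(blob(g&gr),key=lambda b:b[1]); hull=cv2.convexHull(np.argwhere(gb[2])[:,::-1].astype(np.int32))
R=cv2.minAreaRect(hull);P=plane("top",cv2.boxPoints(R),.05);print("holder",P,P.mean(0),np.linalg.norm(np.diff(P,axis=0),axis=1))
E
```

```text
yellow [(array([178.5714, 220.2857]), np.int32(7), array([[0.5444, 0.1712, 0.048 ]])), (array([186.5556, 261.2222]), np.int32(9), array([[0.4529, 0.1487, 0.048 ]]))]
plate [[ 0.5612  0.1172  0.062 ]
 [ 0.5868  0.0081  0.062 ]
 [ 0.4851 -0.0163  0.062 ]
 [ 0.4602  0.0912  0.062 ]] [0.5233 0.0501 0.062 ] [0.1121 0.1046 0.1103]
chole [231.0938 229.2656] 64 [[0.5245 0.05   0.062 ]]
ihole [175.     242.2439] 41 [[0.4947 0.1767 0.048 ]]
handle [359.5115 238.3103] 174 ((358.5, 238.5), (15.0, 13.0), 90.0) [[ 0.5058 -0.228   0.1   ]]
red [351.7179 237.6667] 39 [[ 0.5074 -0.2125  0.094 ]]
holder [[ 0.4774 -0.1657  0.05  ]
 [ 0.5656 -0.1953  0.05  ]
 [ 0.5361 -0.287   0.05  ]
 [ 0.4486 -0.2563  0.05  ]] [ 0.5069 -0.2261  0.05  ] [0.0931 0.0964 0.0927]
```

Call:
{"name": "jog_arm", "arguments": {"rows": [[[0,0,0,-0.12],[0,0,0,-0.12],[0,0,0,-0.124],[0.02,0.05,0,0],[0.02,0.058,0,0],[0.02,0.058,0,0],[0.02,0.058,0,0],[0.02,0.058,0,0],[0.02,0.058,0,0],[0.02,0.058,0,0],[0.02,0.058,0,0],[0.02,0.058,0,0],[0.02,0.058,0,0],[0.02,0.058,0,0],[0.02,0.058,0,0],[0.02,0.058,0,0],[0.02,0.058,0,0],[0.02,0.058,0.03,0],[0,0,0.02,0]]], "claw": 0.8}}

```text
time_s: 2.48
tcp_pos: [0.5209, -0.2761, 0.2421]
ee_rot: [[1.0, -0.005, -0.003], [-0.005, -1.0, 0.001], [-0.003, -0.001, -1.0]]
wrist_force: [-0.1, 0.9, 0.2]
gripper_width: 0.799
gripper_force: 0.0
```

```bash
python3 - <<'E'
from h import *
np.set_printoptions(precision=4,suppress=True)
s=sense(); m=camera_model("wrist"); im=capture("wrist"); np.save("w1.npy",m,allow_pickle=True)
print(s["time_s"],s["tcp_pos"],s["ee_rot"],s["joints"],s["wrist_force"],m)
cv2.imwrite("pics/w1.png",im[...,::-1])
E
```

```text
2.475 [ 0.5209 -0.2761  0.2421] [[ 1.     -0.0049 -0.0025]
 [-0.0049 -1.      0.0006]
 [-0.0025 -0.0006 -1.    ]] [-12.2053  20.9414  -8.8129  -0.0041 -60.3944 101.9264] [-0.0879  0.8516  0.2454] {'fovy': 65.70646984690485, 'cx': 277.40002329266986, 'cy': 211.11305407426883, 'eye': array([ 0.605 , -0.2768,  0.3349]), 'rotation': array([[-0.0043, -0.9523, -0.305 ],
       [-1.    ,  0.0037,  0.0025],
       [-0.0013,  0.305 , -0.9523]])}
```

View pics/w1.png

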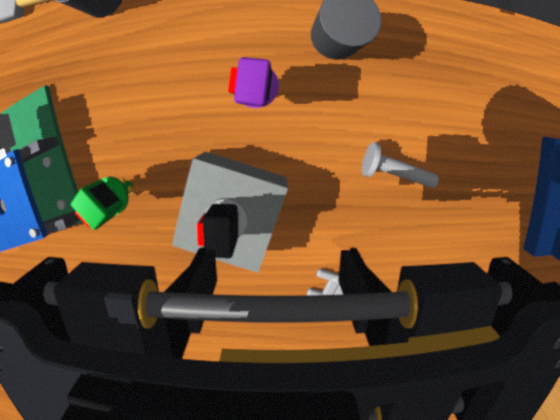

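The wrist view shows the holder at (231,212) and the pin handle's top at about (219,232), with the red button on its left (+y) side. The plain pin and wrench are clear of it.

```bash
python3 - <<'E'
from h import *
np.set_printoptions(precision=4,suppress=True)
m=np.load("w1.npy",allow_pickle=True).item(); im=cv2.imread("pics/w1.png")
hsv=cv2.cvtColor(im,cv2.COLOR_BGR2HSV); H,S,V=[hsv[...,i].astype(int) for i in range(3)]
x0,y0=185,190; sub=np.s_[190:265,185:260]
roi=np.zeros(H.shape,bool); roi[sub]=1
for b in blob(roi&(V<45),60):
    cn,_=cv2.findContours(b[2].astype(np.uint8),cv2.RETR_EXTERNAL,cv2.CHAIN_APPROX_NONE); c=cn[0][:,0]
    ap=cv2.approxPolyDP(cn[0],2.0,True)[:,0]; print("dark",b[0],b[1]); print(np.c_[ap,plane("wrist",ap,.1,m)])
    for z in (.1,):
        P=plane("wrist",c,z,m)[:,:2].astype(np.float32); print(cv2.minAreaRect(P))
for b in blob(roi&((H<8)|(H>172))&(S>150)&(V>90),10):
    cn,_=cv2.findContours(b[2].astype(np.uint8),cv2.RETR_EXTERNAL,cv2.CHAIN_APPROX_NONE)
    ap=cv2.approxPolyDP(cn[0],1.5,True)[:,0]; print("red",b[0],b[1]); print(np.c_[ap,plane("wrist",ap,.094,m)])
a=cv2.resize(im[sub],(600,600),interpolation=cv2.INTER_CUBIC); cv2.imwrite("pics/w1c.png",a)
E
```

```text
dark [218.2663 233.792 ] 1851
[[235.     205.       0.5348  -0.244    0.1   ]
 [212.     205.       0.5349  -0.2262   0.1   ]
 [203.     220.       0.5228  -0.2181   0.1   ]
 [205.     246.       0.5006  -0.2179   0.1   ]
 [199.     249.       0.4979  -0.2126   0.1   ]
 [191.     264.       0.4841  -0.2043   0.1   ]
 [214.     264.       0.4845  -0.224    0.1   ]
 [215.     256.       0.4918  -0.2255   0.1   ]
 [231.     255.       0.4929  -0.2387   0.1   ]
 [237.     236.       0.5095  -0.2444   0.1   ]]
((0.5079202055931091, -0.2284349799156189), (0.029520375654101372, 0.06107715517282486), 70.50882720947266)
red [200.2071 233.0414] 169
[[202.     217.       0.5232  -0.216    0.094 ]
 [197.     223.       0.5181  -0.2114   0.094 ]
 [197.     240.       0.5033  -0.2101   0.094 ]
 [199.     245.       0.4988  -0.2114   0.094 ]
 [204.     244.       0.4998  -0.2157   0.094 ]]
```

View pics/w1c.png

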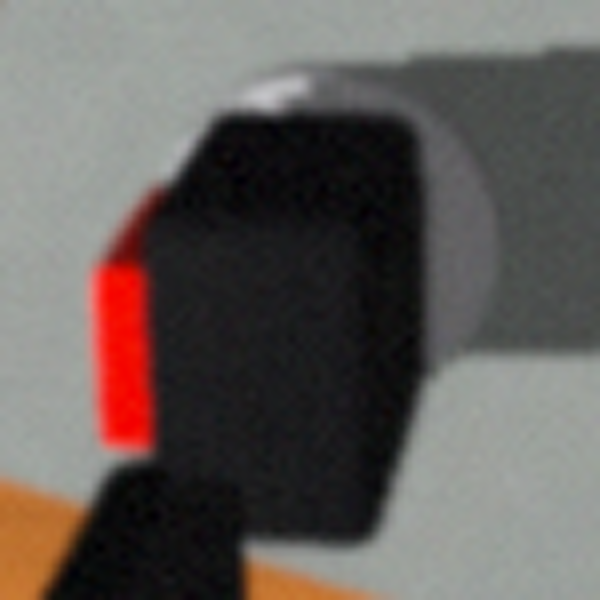

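The crop shows the handle's top face with corners near (145,218), (360,222) and (372,540), the fourth being hidden by the finger. The red button's top runs from (95,265) to (103,445).

```bash
python3 - <<'E'
from h import *
np.set_printoptions(precision=4,suppress=True)
m=np.load("w1.npy",allow_pickle=True).item()
c=np.array([[145,218],[360,222],[372,540]])/8+[185,190]-.5+.0625
P=plane("wrist",c,.1,m)[:,:2];print(P,np.linalg.norm(np.diff(P,axis=0),axis=1),np.degrees(np.arctan2(*(np.diff(P,axis=0)[:,::-1].T))),"ctr",(P[0]+P[2])/2)
r=np.array([[95,265],[103,445],[148,265],[155,447]])/8+[185,190]-.44
Q=plane("wrist",r,.094,m)[:,:2];print(Q,Q.mean(0),np.degrees(np.arctan2(*(Q[0]-Q[1])[::-1])),np.degrees(np.arctan2(*(Q[2]-Q[3])[::-1])))
E
```

```text
[[ 0.5254 -0.2181]
 [ 0.5249 -0.2393]
 [ 0.4911 -0.2386]] [0.0213 0.0339] [-91.1853 178.8051] ctr [ 0.5082 -0.2284]
[[ 0.5184 -0.211 ]
 [ 0.4986 -0.21  ]
 [ 0.5184 -0.2165]
 [ 0.4985 -0.2155]] [ 0.5085 -0.2133] -2.8441750270108406 -2.764430063927836
```

Call:
{"name": "jog_arm", "arguments": {"rows": [[[-0.0065,-0.024,0,0.03],[-0.0062,-0.0237,0,0],[0,0,0.03,0],[0,0,0.03,0],[0,0,0.03,0],[0,0,0.02,0],[0,0,0.001,0],[0,0,0,0]]], "claw": 0.7}}

```text
time_s: 3.52
tcp_pos: [0.5094, -0.225, 0.1348]
ee_rot: [[1.0, -0.029, 0.001], [-0.029, -1.0, -0.0], [0.001, 0.0, -1.0]]
wrist_force: [-0.2, -0.4, 1.1]
gripper_width: 0.699
gripper_force: 0.0
```

Call:
{"name": "jog_arm", "arguments": {"rows": [[[0,0,0,0],[0,0,0,0]]]}}

```text
time_s: 3.78
tcp_pos: [0.5092, -0.2251, 0.1347]
ee_rot: [[1.0, -0.03, 0.002], [-0.03, -1.0, -0.0], [0.002, 0.0, -1.0]]
wrist_force: [0.2, 0.1, 0.2]
gripper_width: 0.698
gripper_force: 0.0
```

Call:
{"name": "jog_arm", "arguments": {"rows": [[[-0.001,0.0033,0.0037,0],[0,0,0,0]]]}}

```text
time_s: 4.03
tcp_pos: [0.5074, -0.2285, 0.1298]
ee_rot: [[1.0, -0.03, -0.001], [-0.03, -1.0, 0.0], [-0.001, -0.0, -1.0]]
wrist_force: [0.8, 0.8, 0.9]
gripper_width: 0.7
gripper_force: 0.0
```

Call:
{"name": "jog_arm", "arguments": {"rows": [[[0,0,0,0],[0,0,0,0],[0,0,0,0],[0,0,0,0],[0,0,0,0],[0,0,0,0]]], "claw": 0}}

```text
time_s: 4.78
tcp_pos: [0.5078, -0.2283, 0.1301]
ee_rot: [[1.0, -0.03, 0.0], [-0.03, -1.0, -0.0], [0.0, 0.0, -1.0]]
wrist_force: [0.1, 0.4, 0.3]
gripper_width: 0.292
gripper_force: 30.0
```

Call:
{"name": "jog_arm", "arguments": {"rows": [[[0,0,-0.01,0],[0,0,-0.025,0],[0,0,-0.03,0],[0,0,-0.03,0],[0,0,-0.025,0],[0,0,0,-0.09],[0,0,0,-0.09],[0,0,0,-0.082],[0.01,-0.03,0,0],[0.012,-0.04,0,0],[0.015,-0.05,0,0],[0.015,-0.05,0,0],[0.015,-0.05,0,0],[0.012,-0.036,0,0],[0,-0.01,0,0],[0,0,0,0],[0,0,0,0]]]}}

```text
time_s: 6.9
tcp_pos: [0.5231, 0.0478, 0.2501]
ee_rot: [[0.973, 0.229, -0.0], [0.229, -0.973, -0.0], [-0.0, 0.0, -1.0]]
wrist_force: [-0.2, -0.3, -2.2]
gripper_width: 0.296
gripper_force: 30.0
```

```bash
python3 - <<'E'
from h import *
np.set_printoptions(precision=4,suppress=True)
s=sense(); m=camera_model("wrist"); im=capture("wrist"); np.save("w2.npy",m,allow_pickle=True)
print(s["time_s"],s["tcp_pos"],s["ee_rot"],s["joints"],s["wrist_force"])
cv2.imwrite("pics/w2.png",im[...,::-1])
e,R=m["eye"],m["rotation"];p=s["tcp_pos"]+s["ee_rot"]@[0,0,.12];d=R.T@(p-e);th=np.arctan2(np.hypot(d[0],d[1]),d[2]);f=210/np.tan(np.radians(m["fovy"])/2)
print("tip pix",np.array([m["cx"],m["cy"]])+f*th*d[:2]/np.hypot(d[0],d[1]))
E
```

```text
6.9 [0.5231 0.0478 0.2501] [[ 0.9734  0.229  -0.0005]
 [ 0.229  -0.9734 -0.0002]
 [-0.0005  0.0001 -1.    ]] [ 22.9271  14.4634 -17.0918   0.     -58.4735  80.3097] [-0.1778 -0.3303 -2.1784]
tip pix [277.1743 233.1867]
```

View pics/w2.png

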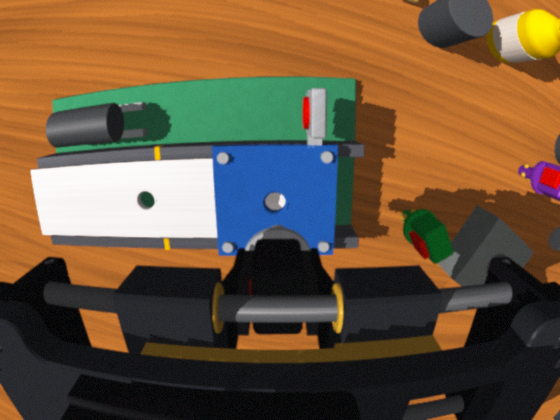

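The wrist view shows the pin held with its collar arc at (277,235), the carriage hole at (275,202), the index hole at (146,200) and yellow marks at (157,153) and (167,243). I'll measure these.

```bash
python3 - <<'E'
from h import *
np.set_printoptions(precision=4,suppress=True)
m=np.load("w2.npy",allow_pickle=True).item(); im=cv2.imread("pics/w2.png")
hsv=cv2.cvtColor(im,cv2.COLOR_BGR2HSV); H,S,V=[hsv[...,i].astype(int) for i in range(3)]
def roi(x0,x1,y0,y1):
    r=np.zeros(H.shape,bool); r[y0:y1,x0:x1]=1; return r
def show(n,mask,z,a):
    for b in blob(mask,a):
        cn,_=cv2.findContours(b[2].astype(np.uint8),cv2.RETR_EXTERNAL,cv2.CHAIN_APPROX_NONE)
        P=plane("wrist",cn[0][:,0],z,m)[:,:2]; q=cv2.minAreaRect(P.astype(np.float32)); print(n,b[0],b[1],plane("wrist",b[0],z,m)[0],"rect",np.array(q[0]),np.array(q[1]))
bm=(H>100)&(H<130)&(S>120)
show("chole",roi(260,292,188,216)&~bm,.062,20)
show("ihole",roi(132,160,186,214)&(V<130),.048,20)
show("yellow",roi(145,180,140,255)&(H>15)&(H<32)&(S>150)&(V>130),.048,6)
for x,y in ((223,158),(327,158),(228,247),(327,247)): show("bolt",roi(x-8,x+9,y-8,y+9)&~bm,.062,15)
E
```

```text
chole [274.7955 200.9265] 313 [0.5267 0.0509 0.062 ] rect [0.5266 0.0507] [0.0168 0.018 ]
ihole [145.4619 199.5952] 210 [0.495  0.1762 0.048 ] rect [0.4951 0.1763] [0.0156 0.0172]
yellow [156.8514 152.4324] 74 [0.5442 0.1706 0.048 ] rect [0.5442 0.1705] [0.0128 0.0055]
yellow [166.5429 244.2714] 70 [0.4525 0.1482 0.048 ] rect [0.4527 0.1485] [0.0135 0.0067]
bolt [222.6016 157.7109] 128 [0.5547 0.1045 0.062 ] rect [0.5549 0.1042] [0.0098 0.0108]
bolt [326.609  156.6165] 133 [0.5765 0.016  0.062 ] rect [0.5764 0.0159] [0.0112 0.0107]
bolt [227.4273 246.9182] 110 [0.4721 0.0845 0.062 ] rect [0.472  0.0844] [0.0104 0.0109]
bolt [228. 255.] 17 [0.4639 0.0825 0.062 ] rect [0.4639 0.0825] [0.     0.0156]
bolt [330.8923 251.0615] 65 [ 0.4906 -0.0127  0.062 ] rect [ 0.491 -0.013] [0.0119 0.022 ]
bolt [323.5283 246.1226] 106 [ 0.494  -0.0042  0.062 ] rect [ 0.4938 -0.0048] [0.0116 0.0096]
```

Call:
{"name": "jog_arm", "arguments": {"rows": [[[0.0021,-0.002,0.01,0],[0,0,0.02,0],[0,0,0.02,0],[0,0,0.01,0],[0,0,0,0],[0,0,0,0]]]}}

```text
time_s: 7.7
tcp_pos: [0.5256, 0.0512, 0.1907]
ee_rot: [[0.973, 0.23, 0.001], [0.23, -0.973, 0.0], [0.002, 0.0, -1.0]]
wrist_force: [0.6, 0.8, -2.9]
gripper_width: 0.294
gripper_force: 30.0
```

Call:
{"name": "jog_arm", "arguments": {"rows": [[[-0.001,0.0006,0.003,0],[0,0,0.003,0],[0,0,0.003,0],[0,0,0.002,0],[0,0,0,0]]]}}

```text
time_s: 8.32
tcp_pos: [0.5241, 0.0503, 0.1789]
ee_rot: [[0.973, 0.23, -0.0], [0.23, -0.973, -0.0], [-0.001, 0.0, -1.0]]
wrist_force: [0.0, -1.2, -3.5]
gripper_width: 0.299
gripper_force: 30.0
```

Call:
{"name": "jog_arm", "arguments": {"rows": [[[0,0,0.002,0],[0,0,0.002,0],[0,0,0,0]]]}}

```text
time_s: 8.7
tcp_pos: [0.5241, 0.0503, 0.1749]
ee_rot: [[0.973, 0.23, -0.0], [0.23, -0.973, -0.0], [-0.0, 0.0, -1.0]]
wrist_force: [0.1, -0.2, -2.8]
gripper_width: 0.297
gripper_force: 30.0
```

Call:
{"name": "jog_arm", "arguments": {"rows": [[[0,0,0.002,0],[0,-0.003,0,0],[0,-0.006,0,0],[0,-0.008,0,0],[0,-0.01,0,0],[0,-0.01,0,0],[0,-0.01,0,0],[0,-0.01,0,0],[0,-0.01,0,0],[0,-0.01,0,0],[0,-0.01,0,0],[0,-0.01,0,0],[0,-0.008,0,0],[0,-0.006,0,0],[0,-0.003,0,0],[0,-0.001,0,0],[0,0,0,0],[0,0,0,0]]]}}

```text
time_s: 10.95
tcp_pos: [0.4977, 0.1622, 0.173]
ee_rot: [[0.973, 0.23, -0.0], [0.23, -0.973, 0.0], [0.0, -0.0, -1.0]]
wrist_force: [0.9, 0.2, -3.0]
gripper_width: 0.295
gripper_force: 30.0
```

```bash
python3 - <<'E'
from h import *
np.set_printoptions(precision=4,suppress=True)
s=sense(); m=camera_model("wrist"); im=capture("wrist"); np.save("w3.npy",m,allow_pickle=True)
print(s["time_s"],s["tcp_pos"],s["wrist_force"],s["moment"],s["gripper_width"])
yd=np.array([-.2305,.973]); print("rail y",(s["tcp_pos"][:2]-[.4984,.1594])@yd,"x",(s["tcp_pos"][:2]-[.4984,.1594])@[.973,.2305])
cv2.imwrite("pics/w3.png",im[...,::-1])
t=capture("top"); hsv=cv2.cvtColor(t,cv2.COLOR_RGB2HSV); H,S,V=[hsv[...,i].astype(int) for i in range(3)]
cv2.imwrite("pics/w3v.png",np.hstack([cv2.resize(im[100:320,140:440,::-1],(400,293)),cv2.resize(t[170:290,110:274,::-1],(400,293))]))
E
```

```text
10.95 [0.4977 0.1622 0.173 ] [ 0.8819  0.1664 -2.9828] [-0.3118  0.094   0.024 ] 0.2945972593279422
rail y 0.002929649026168682 x -2.8234023791552415e-05
```

View pics/w3v.png

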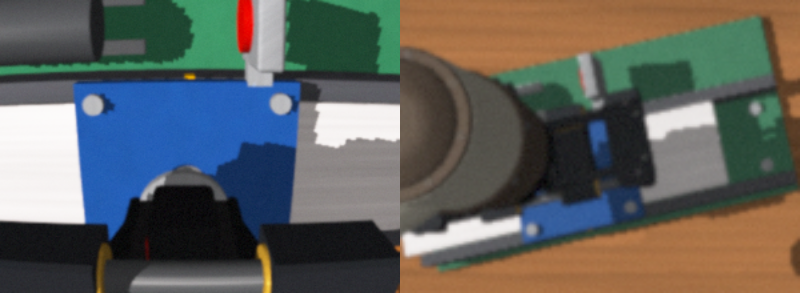

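The picture shows the carriage at the yellow mark, with the pin in its hole. The pin is at rail y ≈ +3 mm. I'll go on towards the seen index hole (about +17 mm) and feel lightly there.

Call:
{"name": "jog_arm", "arguments": {"rows": [[[0,-0.004,0,0],[0,-0.005,0,0],[0,-0.004,0,0],[0,-0.001,0,0],[0,0,0.002,0],[0,0,0.001,0],[0,0,0.001,0],[0,0,0,0]]]}}

```text
time_s: 12.05
tcp_pos: [0.4946, 0.176, 0.169]
ee_rot: [[0.973, 0.23, 0.0], [0.23, -0.973, 0.0], [0.0, -0.0, -1.0]]
wrist_force: [0.1, -1.2, -3.0]
gripper_width: 0.297
gripper_force: 30.0
```

Call:
{"name": "jog_arm", "arguments": {"rows": [[[0,0,0.001,0],[0,0,0.001,0],[0,0,0,0]]]}}

```text
time_s: 12.42
tcp_pos: [0.4945, 0.1759, 0.167]
ee_rot: [[0.973, 0.23, 0.0], [0.23, -0.973, 0.0], [0.0, -0.0, -1.0]]
wrist_force: [0.1, -0.3, -3.1]
gripper_width: 0.293
gripper_force: 30.0
```

Call:
{"name": "jog_arm", "arguments": {"rows": [[[0,0,0.001,0],[0,0,0,0]]]}}

```text
time_s: 12.68
tcp_pos: [0.4945, 0.1759, 0.166]
ee_rot: [[0.973, 0.23, 0.0], [0.23, -0.973, 0.0], [0.0, -0.0, -1.0]]
wrist_force: [-0.0, -0.2, -2.0]
gripper_width: 0.295
gripper_force: 30.0
```

Call:
{"name": "jog_arm", "arguments": {"rows": [[[0,0,0.001,0],[0,0,0,0]]]}}

```text
time_s: 12.92
tcp_pos: [0.4945, 0.1759, 0.165]
ee_rot: [[0.973, 0.23, -0.0], [0.23, -0.973, -0.0], [-0.0, 0.0, -1.0]]
wrist_force: [1.3, 0.6, -3.0]
gripper_width: 0.296
gripper_force: 30.0
```

Call:
{"name": "jog_arm", "arguments": {"rows": [[[0,0,0.001,0],[0,0,0,0]]]}}

```text
time_s: 13.18
tcp_pos: [0.4944, 0.1759, 0.164]
ee_rot: [[0.973, 0.23, -0.0], [0.23, -0.973, -0.0], [-0.0, 0.0, -1.0]]
wrist_force: [-0.2, -0.2, -2.6]
gripper_width: 0.295
gripper_force: 30.0
```

The tip is 4 mm below the strip's top with no reaction, so it is in the index hole. I'll push it home.

Call:
{"name": "jog_arm", "arguments": {"rows": [[[0,0,0.003,0],[0,0,0.003,0],[0,0,0.003,0],[0,0,0.003,0],[0,0,0.003,0],[0,0,0.003,0],[0,0,0.002,0],[0,0,0,0]]]}}

```text
time_s: 14.18
tcp_pos: [0.4944, 0.1758, 0.1439]
ee_rot: [[0.973, 0.23, -0.0], [0.23, -0.973, -0.0], [-0.0, 0.0, -1.0]]
wrist_force: [0.8, 0.2, -2.7]
gripper_width: 0.299
gripper_force: 30.0
```

Call:
{"name": "jog_arm", "arguments": {"rows": [[[0,0,0.001,0],[0,0,0.001,0],[0,0,0,0]]]}}

```text
time_s: 14.55
tcp_pos: [0.4945, 0.1759, 0.1421]
ee_rot: [[0.973, 0.23, 0.0], [0.23, -0.973, 0.0], [0.0, -0.0, -1.0]]
wrist_force: [-1.0, -0.9, -2.0]
gripper_width: 0.294
gripper_force: 30.0
```

Call:
{"name": "jog_arm", "arguments": {"rows": [[[0,0,0.0005,0],[0,0,0,0]]]}}

```text
time_s: 14.8
tcp_pos: [0.4945, 0.1759, 0.142]
ee_rot: [[0.973, 0.23, 0.0], [0.23, -0.973, 0.0], [0.0, 0.0, -1.0]]
wrist_force: [-1.2, 0.0, 2.3]
gripper_width: 0.296
gripper_force: 30.0
```

Call:
{"name": "jog_arm", "arguments": {"rows": [[[0,0,0.0005,0],[0,0,0,0]]]}}

```text
time_s: 15.05
tcp_pos: [0.4945, 0.1759, 0.142]
ee_rot: [[0.973, 0.23, 0.0], [0.23, -0.973, 0.0], [0.0, 0.0, -1.0]]
wrist_force: [-3.1, -0.5, 7.0]
gripper_width: 0.296
gripper_force: 30.0
```

Call:
{"name": "jog_arm", "arguments": {"rows": [[[0,0,0,0],[0,0,0,0],[0,0,0,0],[0,0,0,0]]], "claw": 0.65}}

```text
time_s: 15.55
tcp_pos: [0.4946, 0.1758, 0.1409]
ee_rot: [[0.973, 0.23, 0.0], [0.23, -0.973, -0.0], [0.0, 0.0, -1.0]]
wrist_force: [0.3, 0.0, 0.9]
gripper_width: 0.619
gripper_force: 0.0
```

Call:
{"name": "jog_arm", "arguments": {"rows": [[[0,0,-0.01,0],[0,0,-0.03,0],[0,0,-0.05,0],[0,0,-0.05,0],[-0.03,0,-0.02,0],[-0.04,0,0,0],[-0.03,0,0,0],[0,0,0,0],[0,0,0,0]]]}}

```text
time_s: 16.68
tcp_pos: [0.3976, 0.1531, 0.3018]
ee_rot: [[0.973, 0.23, 0.002], [0.23, -0.973, 0.001], [0.002, -0.001, -1.0]]
wrist_force: [-0.8, -0.4, -0.5]
gripper_width: 0.651
gripper_force: 0.0
```

```bash
python3 - <<'E'
from h import *
s=sense(); print(s["time_s"],s["tcp_pos"],s["wrist_force"])
w=capture("wrist"); t=capture("scene")
cv2.imwrite("pics/f.png",np.hstack([cv2.resize(w[...,::-1],(400,300)),cv2.resize(t[140:260,240:400,::-1],(400,300),interpolation=cv2.INTER_CUBIC)]))
E
```

```text
16.675 [0.39763792 0.15312972 0.30183462] [-0.75919799 -0.36087422 -0.49004145]
```

View pics/f.png

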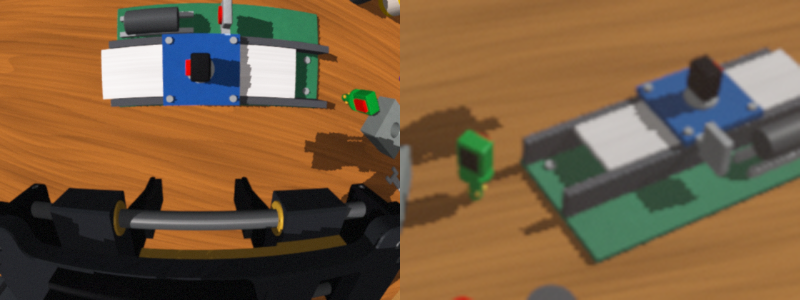

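Both views show the pin upright with its collar on the carriage, the red button sprung out, and the gripper clear of everything.

```bash
python3 -c "
from station import *
print(finish_job())"
```

```text
the job is handed in; nothing more can be done
None
```

The pin is through the carriage and fully home in the index hole, about 17 mm past the yellow mark, with its collar on the plate and its button sprung out to lock it; the job was handed in at about 17 s, but no verdict came back.

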